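Lean a door panel on the rest and raise the telescoping inspection lantern over it

TASK

Set the small cabinet door panel up for inspection: take it out of the rack, stand it on the table on its lower short edge and let it lean squarely against the low wooden rest at a slant of roughly 20 degrees from upright, and let go of it. Then press in the black release button on the side of the telescoping lantern's grip, pull the lantern up past its first stop to its second stop (both sections fully out), and finish while still holding it up there by the grip, because it sinks back if it is let go. Leave the brass finial, the tin and the brush where they are.

Things in the scene. Friction and masses are not known exactly. Their poses are not given: they have to be found in the camera images.
- panel: Loose dark wooden cabinet door panel, a flat slab 12 mm thick (its x axis), 120 mm wide (y) and 150 mm high (z), 0.15 to 0.28 kg. Origin at the centre of its lower edge face, z axis up the panel. It starts upright in the rack, its lower edge 12 mm above the table; both faces and both ends are alike.
- rack: Fixed black rack. Base 80 mm (x) by 130 mm (y) by 12 mm; on it two 10 mm walls along y, up to 52 mm above the table, leave a slot 19 mm wide, open at the top and at both ends, in which the panel stands with its thickness along the rack's x. Origin: centre of the underside.
- rest: Fixed low wooden block with a grey felt cap, 160 mm long (y), 70 mm high. The cap is 40 mm wide (x from -20 to +20 mm) and 10 mm thick, the wood below it 36 mm wide. Two flat feet 14 mm wide and 12 mm high stick out to x = -60 mm at y = +-60 mm on the robot's side; the side +x, away from the robot, has no feet: there the panel can stand on the bare table and lean back on the cap's upper edge. Origin: centre of the underside.
- lamp: Fixed base of the telescoping lantern: round foot of 104 mm diameter, 18 mm high, with an upright sleeve of 33 mm (collar 38 mm) diameter up to 85 mm. Out of the sleeve rises an aluminium tube, out of that a steel rod, which carries a white light cylinder (30 mm diameter, 94 to 124 mm high when down) and on top of it the grip. Origin: centre of the underside, z up; the button is on the +y side of this frame, which the lamp's yaw turns.
- lamp_grip (a point): Centre of the lantern's grey metal grip block, 30 mm (x) by 34 mm (y) by 48 mm high, axes as the lamp's; 148 mm above the table when the lantern is down, 268 mm at the second stop. Top of the block 24 mm above this point; the space beside and above it is free.
- lamp_button_face (a point): Centre of the outer face of the black release button, 22 mm wide (x) and 30 mm high, on the +y side of the grip block, 6 mm proud of it; the opposite side is plain. Pressed towards -y with 2 to 4 N it goes in 5 mm. Gripping the block from above with the fingers closing along the lamp's y (40 mm across, 35 mm when pressed) squeezes it in.
- lamp_button (a joint): Travel of the button, m: 0 out, 0.005 fully in. Unless it is pressed in by at least 4 mm a catch keeps the lantern down; it must be kept in only until the lantern has risen some 25 mm. It springs out when let go.
- lamp_head (a joint): How far the upper section (rod with light and grip) is drawn up out of the tube, m: 0 down, 0.060 at its end. With the button in it comes first, at 4 to 6 N of pull including its weight; its end is the first stop.
- lamp_tube (a joint): How far the lower section (tube) is drawn up out of the sleeve, m: 0 down, 0.060 at its end. It comes out after the first stop, at 9 to 13 N of pull (more when pulled fast); its end is the second stop, 120 mm of rise in all. Springs draw both sections back down when the grip is let go.
- finial: Bystander: loose brass furniture finial, 44 mm diameter, 66 mm high, standing. Origin under its centre. Leave alone.
- tin: Bystander: loose round metal tin, 64 mm diameter, 34 mm high. Origin under its centre. Leave alone.
- brush: Bystander: loose flat brush, 170 mm long, lying on the table. Leave alone.

How it is judged (in metres and radians):
On the way, in this order (a step that is already met when the one before it is completed fails the run):
1. the panel stands on the table, leans squarely against the rest at 9 to 32 degrees from upright, at rest and let go (height (world z) of panel below 0.012 m and angle between panel's own z axis and vertical between 0.157 and 0.56 rad and angle between the y axis of panel and the y axis of rest, either way round below 0.26 rad and contact force between panel and rest above 0.05 N and contact force between panel and the arm below 0.05 N and contact force between panel and the fingers below 0.05 N and linear speed of panel below 0.02 m/s), for 0.3 s.
2. the lantern's button is pressed in (value of joint lamp_button above 0.004 m), for 0.1 s.
3. the upper section is drawn up to the first stop (value of joint lamp_head above 0.054 m), for 0.05 s.
At the end, for the whole second after the job is handed in: Fingers hold the lantern's grip at the second stop (both sections within 6 mm of fully out); the panel still leans on the rest: foot within 12 mm of the table, 9 to 32 degrees from upright, along the rest within 15 degrees, still, touched by neither arm nor lantern (all of step 1 and value of joint each of lamp_head, lamp_tube above 0.054 m and contact force between the fingers and lamp_head above 2 N and contact force between panel and lamp below 0.05 N); the arm keeps its last pose, push and grip.
It fails at once if the finial is shifted by more than 20 mm (distance of finial from where it was at the start of the episode above 0.02 m).
It fails at once if the tin is shifted by more than 20 mm (distance of tin from where it was at the start of the episode above 0.02 m).
It fails at once if the brush is shifted by more than 20 mm (distance of brush from where it was at the start of the episode above 0.02 m).
It also fails if it takes over 51 s, if anything falls off the work surface, if the arm or the gripper's body presses on something with over 40 N, if the wrist force passes 120 N, or if a joint passes its speed limit or range.

ROBOT

A 6-joint arm with a two-finger parallel gripper is mounted at the origin on the work surface. World frame = base frame: x ahead of the robot, y to its left, z up, the work surface at z = 0. Lengths are in mm, angles in rad, forces in N, time in s.
With the tool pointing down it reaches from about 325 to 850 mm from the base axis. Payload 15.5 kg.
Tool frame: the origin (TCP) lies at the very end of the fingers, on their centre line; the grasp point (between the pads) lies 19 mm behind it (env.grip_point_offset is the distance from the TCP to the grasp point, in mm); z points along the fingers, y is the direction in which the jaws open and shut (so a half turn about z gives the same grasp; the last joint's range is limited). The gripper opens to 91 mm and grips with 3 to 60 N. Pads are 32 mm wide; open, the fingers measure 118 mm over their backs; the gripper's body (76 mm by 178 mm) begins 60 mm behind the grasp point.
Start: joints at [-1.202, 0.494, 1.345, -0, 1.302, -0.096], TCP at [279.595, -558.975, 213.915] pointing down, gripper open.
Joint ranges: [-2.91, 2.91], [-0.82, 2.16], [0.22, 2.67], [-1.22, 4.37], [0.12, 2.79], [-3.08, 3.08]. Speed limits (rad/s): [1.89, 1.89, 2.57, 3.01, 3.01, 3.01].

INTERFACE

Orientations are given as a unit quaternion [w, x, y, z].
In Python, from station import env, viewer, finder gives the robot as it stands.
- The arm moves only by the tool send_rows, never from a script. Its arguments are lists of equal length, an entry for each row: "translation": the shift along the tool's x, y, z in cm, a list of three; "twist": the turn, a rotation vector about the tool's x, y, z in rad, a list of three. A call has 1 to 10 rows; each row is the pose to reach, as a shift and turn from the pose commanded when the call began, along the tool's axes at that moment; what a row does not reach only later rows make up. A row lasts 1/12 s, in which the tool goes at most 41.7 mm and 7.16 degrees, less where a joint would pass 70% of its speed; a pose out of reach is approached as far as the arm can. A call with a gripper value outside its range is refused whole. "hand" is the closure, from 0 (fully open) to 1 (shut), set as the call begins (left out, the last holds). The fingers move at their own pace and stop on an object; "force" is the grip in N (left out, the last holds). Time passes only in rows, so rows that repeat a pose let the fingers close. It gives the time, the measured TCP pose, the force and the opening at its end, in the units of the state.
- env.state(): the state, without advancing time (a new reading comes with each control period).
- viewer.read_camera(name): name is "scene" or "top" or "wrist"; returns a dict with "pixels" (420x560x3 uint8, red, green, blue), "fx", "fy", "cx", "cy" (pixels), "pose" (4x4, takes a point from camera to world coordinates). Camera axes: x right, y down, z forward; pixel columns grow to the right and rows downward; lengths in mm; the calibration is good to about 2 mm. A picture is of the moment at which its call begins. There is no depth.
- env.hand_in(): hands the job in, once; it reports no verdict.
Trained networks look in a picture, given as the dict that the camera call returned (one of the last four; its "shot" number tells which), for a name from the list of things; names that differ only in an ending like _2 or _b are one class to them, and where a whole thing is asked for, a point or a joint stands for the part that bears it (a point fixed in the world has none). Each returns a list of dicts, best first, with "conf" (0 to 1); they miss things now and then, are a little off and sometimes report something else, mostly with a low value. They report only what shows in the picture. A call takes as long as a camera call.
- finder.masks_of(picture, thing): "pixels" (420x560 bool, what is visible of it) and "point" ([column, row] as shares, 0 to 1, of the picture: columns of its width, rows of its height, amid what is visible of it).
- finder.spot_point(picture, thing): "point" ([column, row] as shares, 0 to 1, of the picture: columns of its width, rows of its height: a listed point, or the origin of a listed thing).
The state is a dict: "clock": time; "joint_positions": joint angles; "dq": joint speeds; "joint_torque": joint torques, N m; "ee_pos": TCP position; "tcp_rot": TCP orientation; "ft_force": force on the tool from outside, world axes, zero at the start; "ft_torque": the same for the moment, N m; "opening": finger opening in mm.
Only numpy, scipy, OpenCV 4.12 (cv2) and the standard library are available. Lean on these libraries where they do the work, as an engineer would, in place of code of your own. Each camera call takes 0.05 s, during which the arm holds its last target.

## Working session

There is one attempt and no reset: what is moved stays moved. The work goes in short steps, Python scripts to look and compute and a tool call to move; the robot and the scene stay as the last step left them, time stands still between calls to the robot, and variables do not carry over. Pictures are saved under pics/ and viewed, and the job is handed in when it is done.

Besides the shell and the picture viewer there is one more tool, called in YAML: its name, and indented under it one key for each argument. send_rows: Moves the arm, as the interface text tells. Its arguments: {"type":"object","properties":{"translation":{"type":"array"},"twist":{"type":"array"},"hand":{"type":"number"},"force":{"type":"number"}},"required":["translation","twist"]}

```bash
ls; mkdir -p pics; python3 - <<'E'
from station import env, viewer, finder
import cv2, json
print(env.state())
for n in ["scene","top","wrist"]:
    p=viewer.read_camera(n)
    cv2.imwrite(f"pics/{n}0.png",p["pixels"][:,:,::-1])
    print(n,p["fx"],p["fy"],p["cx"],p["cy"],p["pose"])
    for t in ["panel","rack","rest","lamp","lamp_grip","lamp_button_face","finial","tin","brush"]:
        r=finder.spot_point(p,t)
        print(t,[(round(a["point"][0]*560),round(a["point"][1]*420),round(a["conf"],2)) for a in r[:2]])
E
```

```text
pics
{'clock': 0.0, 'joint_positions': array([-1.20249819e+00,  4.94185756e-01,  1.34610465e+00, -3.56201342e-05,
        1.30247580e+00, -9.55212395e-02]), 'dq': array([-8.30555440e-04,  2.14596063e-04, -3.37714640e-04, -3.82073038e-04,
        4.65474615e-05, -6.41408685e-04]), 'joint_torque': array([-6.21439744e-05, -8.78825569e+01, -3.81857765e+01,  7.05496827e-02,
        5.32697467e-02, -8.31456555e-05]), 'ee_pos': array([ 279.45486076, -558.64268096,  213.34562683]), 'tcp_rot': array([-5.78992668e-04,  9.73227999e-01,  2.29841070e-01, -9.67921793e-05]), 'ft_force': array([-0.63247095,  0.37625082, -0.20180107]), 'ft_torque': array([ 0.03733261, -0.06655629, -0.01558682]), 'opening': 91.52889937952222}
scene 503.9809353846142 503.9809353846142 275.7830730846169 215.58117417728343 [[-7.15197530e-02  7.79866839e-01 -6.21846153e-01  1.14417505e+03]
 [ 9.97399147e-01  6.15027503e-02 -3.75812973e-02  4.55328927e+01]
 [ 8.93684116e-03 -6.22916628e-01 -7.82237181e-01  8.43801029e+02]
 [ 0.00000000e+00  0.00000000e+00  0.00000000e+00  1.00000000e+00]]
panel [(379, 226, 0.94)]
rack [(37
[... 563 characters left out ...]
0]]
panel [(205, 236, 0.79)]
rack [(211, 234, 0.55)]
rest []
lamp [(391, 217, 0.93)]
lamp_grip [(407, 213, 0.91), (206, 235, 0.33)]
lamp_button_face [(399, 209, 0.64)]
finial [(260, 284, 0.85)]
tin [(339, 292, 0.91)]
brush [(303, 130, 0.63), (391, 216, 0.2)]
wrist 349.61552051911417 349.61552051911417 282.0738522220445 209.81525282931295 [[ 4.48210885e-01 -8.59187490e-01 -2.46787073e-01  3.49334029e+02]
 [-8.93927735e-01 -4.30932881e-01 -1.23247951e-01 -5.24662132e+02]
 [-4.55566555e-04  2.75850882e-01 -9.61200335e-01  3.85327488e+02]
 [ 0.00000000e+00  0.00000000e+00  0.00000000e+00  1.00000000e+00]]
panel []
rack []
rest []
lamp []
lamp_grip []
lamp_button_face []
finial []
tin []
brush []
```

View pics/scene0.png

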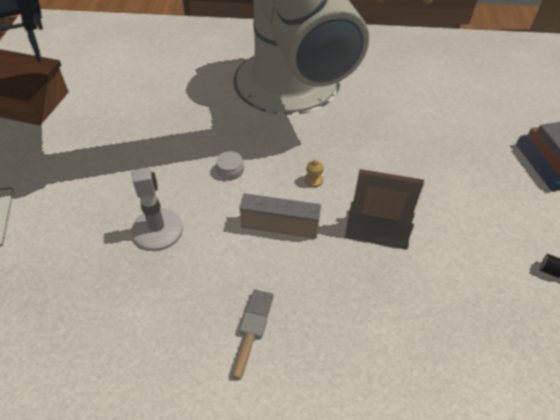

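View pics/top0.png

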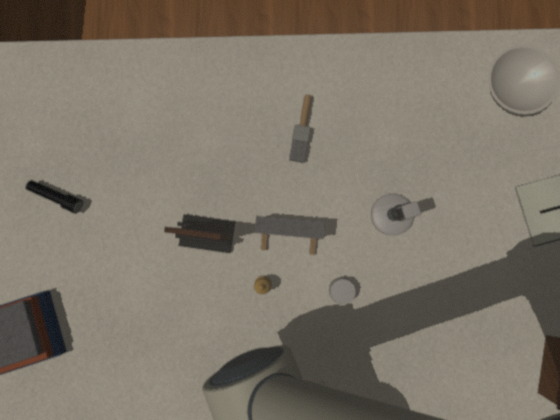

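```bash
cat > h.py <<'E'
import numpy as np, cv2
def proj(p,X):
    T=np.linalg.inv(np.array(p["pose"])); X=np.atleast_2d(X).astype(float)
    c=X@T[:3,:3].T+T[:3,3]
    return np.c_[p["fx"]*c[:,0]/c[:,2]+p["cx"],p["fy"]*c[:,1]/c[:,2]+p["cy"]]
def atz(p,uv,z):
    P=np.array(p["pose"]); d=P[:3,:3]@np.array([(uv[0]-p["cx"])/p["fx"],(uv[1]-p["cy"])/p["fy"],1.0])
    s=(z-P[2,3])/d[2]; return P[:3,3]+s*d
def crop(img,x0,y0,w,h,k,fn):
    cv2.imwrite(fn,cv2.resize(img[y0:y0+h,x0:x0+w,::-1],None,fx=k,fy=k,interpolation=cv2.INTER_CUBIC))
E
python3 - <<'E'
from station import env, viewer, finder
from h import *
import pickle
D={}
for n in ["scene","top"]:
    p=viewer.read_camera(n)
    D[n]=p; D[n+"_m"]={}
    for t in ["panel","rack","rest","lamp","lamp_grip","lamp_button","finial","tin","brush"]:
        r=finder.masks_of(p,t)
        if r:
            m=r[0]["pixels"]; D[n+"_m"][t]=m
            ys,xs=np.where(m); print(n,t,round(r[0]["conf"],2),m.sum(),xs.min(),xs.max(),ys.min(),ys.max())
pickle.dump(D,open("d0.pkl","wb"))
a=D["scene"]["pixels"];b=D["top"]["pixels"]
crop(a,225,160,200,100,4,"pics/c1.png")
crop(a,120,160,100,90,6,"pics/c2.png")
crop(b,150,200,200,110,4,"pics/c3.png")
crop(b,360,180,90,70,7,"pics/c4.png")
E
```

```text
scene rack 0.64 1786 345 412 204 249
scene rest 0.74 2723 239 319 194 238
scene lamp 0.65 2613 131 182 168 250
scene lamp_grip 0.71 811 132 157 167 207
scene lamp_button 0.65 84 151 157 172 190
scene finial 0.66 386 305 322 161 186
scene tin 0.9 660 216 243 151 179
scene brush 0.72 1532 231 272 290 379
top panel 0.69 406 164 230 227 238
top rack 0.78 1456 175 234 214 252
top rest 0.7 1384 255 324 216 253
top lamp 0.66 1585 371 421 193 235
top lamp_grip 0.77 311 395 420 202 218
top lamp_button 0.4 50 396 402 209 217
top finial 0.54 275 254 271 275 293
top tin 0.59 584 329 355 277 304
top brush 0.93 807 290 311 94 161
```

View pics/c1.png

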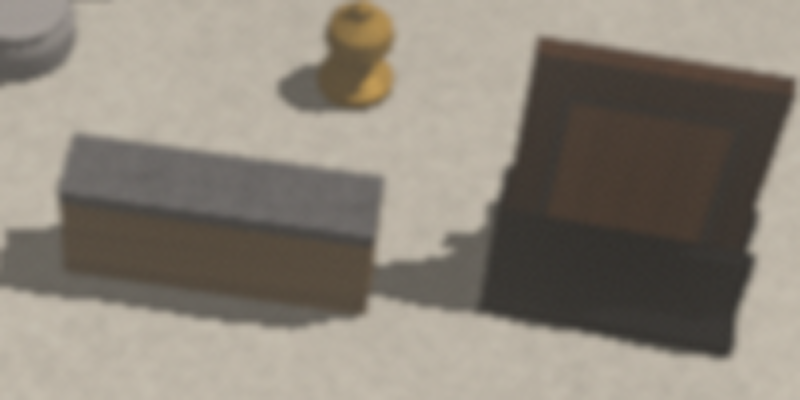

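View pics/c3.png

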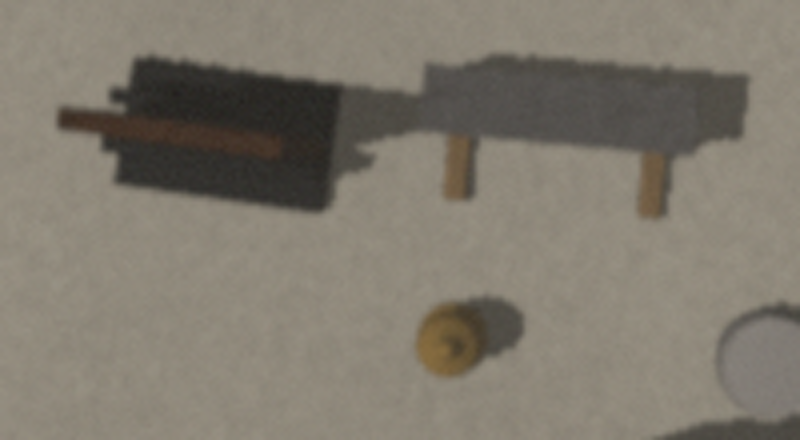

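View pics/c2.png

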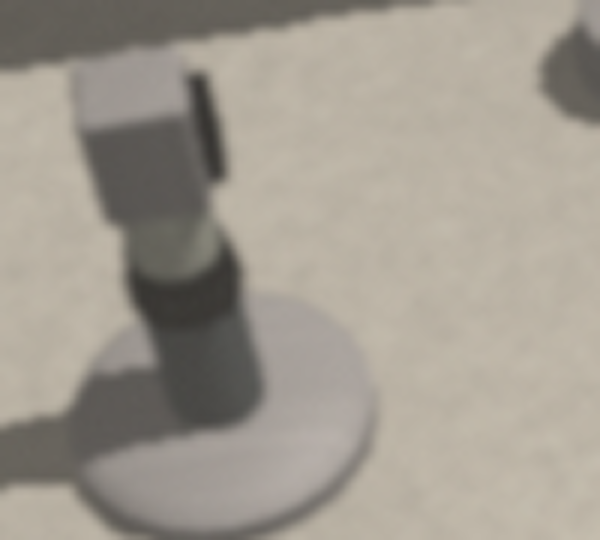

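View pics/c4.png

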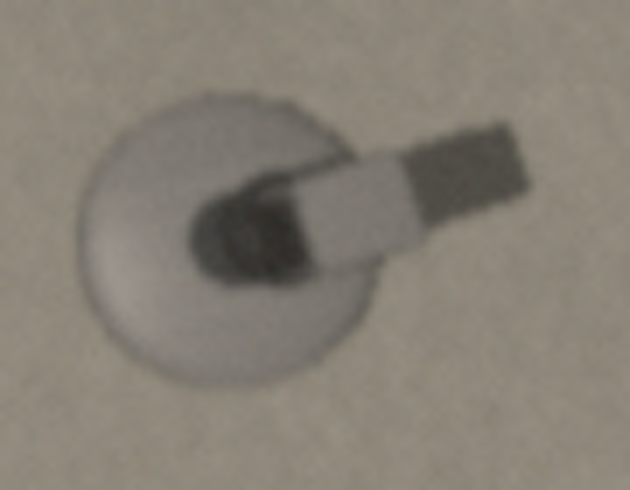

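```bash
cat > fit.py <<'E'
from h import *
import pickle
from scipy.optimize import least_squares
D=pickle.load(open("d0.pkl","rb"))
CR={"c1":("scene",225,160,4),"c2":("scene",120,160,6),"c3":("top",150,200,4),"c4":("top",360,180,7)}
def fit(name,obs,x0):
    def X(v,l):
        c,s=np.cos(v[2]),np.sin(v[2]); return [v[0]+c*l[0]-s*l[1],v[1]+s*l[0]+c*l[1],l[2]]
    def res(v):
        o=[]
        for cr,u,l in obs:
            cam,a,b,k=CR[cr]
            q=proj(D[cam],X(v,l))[0]
            o+=list(q-np.array([a+(u[0]+.5)/k-.5,b+(u[1]+.5)/k-.5]))
        return np.array(o)
    r=least_squares(res,x0,x_scale=[10,10,.1])
    print(name,r.x.round(3),np.degrees(r.x[2]).round(1),"res px",r.fun.round(1))
    return r.x
if __name__=="__main__":
    fit("rest",[("c1",(76,135),(-20,-80,70)),("c1",(383,177),(-20,80,70)),("c1",(60,192),(20,-80,70)),("c1",(372,240),(20,80,70)),("c1",(65,270),(18,-80,0)),("c1",(365,313),(18,80,0)),
     ("c3",(443,198),(-60,67,12)),("c3",(470,199),(-60,53,12)),("c3",(640,216),(-60,-53,12)),("c3",(665,217),(-60,-67,12))],[450,0,0])
    fit("panel",[("c1",(540,38),(-6,-60,162)),("c1",(793,80),(-6,60,162)),("c1",(538,48),(6,-60,162)),("c1",(790,98),(6,60,162)),
     ("c3",(58,107),(6,60,162)),("c3",(58,128),(-6,60,162)),("c3",(282,137),(6,-60,162)),("c3",(280,157),(-6,-60,162))],[430,200,0])
    fit("rack",[("c3",(133,58),(40,65,12)),("c3",(342,85),(40,-65,12)),("c3",(322,210),(-40,-65,12)),("c3",(115,183),(-40,65,12)),
     ("c1",(482,308),(40,-65,0)),("c1",(727,355),(40,65,0)) ],[430,200,0])
    fit("lamp",[("c4",(295,187),(15,17,172)),("c4",(400,152),(15,-17,172)),("c4",(425,240),(-15,-17,172)),("c4",(315,275),(-15,17,172)),
     ("c2",(75,72),(-15,-17,172)),("c2",(180,48),(-15,17,172)),("c2",(85,133),(15,-17,172)),("c2",(190,115),(15,17,172)),("c2",(110,215),(15,-17,124)),("c2",(212,205),(15,17,124))],[430,-250,.2])
    for t in ["finial","tin"]:
        for cam,uv in (("top",{"finial":(260,284),"tin":(339,292)}[t]),("scene",{"finial":(312,183),"tin":(231,169)}[t])):
            print(t,cam,atz(D[cam],uv,0).round(0))
    for cam in("top","scene"):
      m=D[cam+"_m"]["brush"]; ys,xs=np.where(m); i=[xs.argmin(),xs.argmax(),ys.argmin(),ys.argmax()]
      print([atz(D[cam],(xs[j],ys[j]),5).round(0)[:2] for j in i])
    # foot of lamp
    print(atz(D["scene"],(120+225/6,160+415/6),9),atz(D["top"],(360+232/7,180+240/7),18))
E
python3 fit.py
```

```text
rest [ 5.02704e+02  1.40190e+01 -9.70000e-02] -5.5 res px [-1.3 -0.6  0.2 -0.6 -1.4  0.1  0.6 -0.9 -0.8  1.  -0.   1.  -0.3  0.2
 -1.3  0.4 -0.6 -0.2 -1.1  0. ]
panel [ 4.91297e+02  2.17682e+02 -1.55000e-01] -8.9 res px [-1.  -1.2  0.6 -0.7 -1.3  0.8  1.1 -0.5 -0.  -0.8 -1.  -0.4  0.2 -0.3
 -0.1  0.4]
rack [ 4.90174e+02  2.18816e+02 -1.44000e-01] -8.3 res px [-0.3 -0.2 -0.6 -0.2 -0.1  1.  -0.6  0.8 -1.8  0.9  0.4  0.6]
lamp [ 5.31271e+02 -2.37540e+02  2.93000e-01] 16.8 res px [-1.1 -1.  -0.4 -1.   0.8  0.2  0.7  0.3 -0.5 -2.7  0.7 -1.5 -1.4 -1.
  0.2 -1.  -0.1  2.7  1.2  1.4]
finial top [364.  89.   0.]
finial scene [373.  80.   0.]
tin top [ 342. -105.    0.]
tin scene [ 344. -108.   -0.]
[array([690.,  10.]), array([830., -45.]), array([838., -33.]), array([667., -10.])]
[array([825., -46.]), array([667.,  12.]), array([661., -25.]), array([835., -37.])]
[ 535.58710518 -235.82733425    9.        ] [ 529.99809092 -238.55833877   18.        ]
```

```bash
cat > g.py <<'E'
import numpy as np, sys
from scipy.spatial.transform import Rotation as R
from station import env
def target(yaz,tilt=0,flip=False):
    # tool y azimuth yaz (world), tool z = down, tilted by tilt towards +tool-y-horizontal
    y0=np.array([np.cos(yaz),np.sin(yaz),0]); d=np.array([0,0,-1.])
    z=np.cos(tilt)*d+np.sin(tilt)*y0; y=np.cos(tilt)*y0-np.sin(tilt)*d*1
    y=y/np.linalg.norm(y); x=np.cross(y,z)
    return np.c_[x,y,z]
def go(pos,M,ref=None):
    s=env.state(); q=s["tcp_rot"]; Rc=R.from_quat([q[1],q[2],q[3],q[0]])
    d=Rc.inv().apply(np.array(pos)-s["ee_pos"])/10
    rv=(Rc.inv()*R.from_matrix(M)).as_rotvec()
    print("pos",s["ee_pos"].round(1),"open",round(s["opening"],1),"F",s["ft_force"].round(2),"t",round(s["clock"],2),"j",s["joint_positions"].round(2))
    print("cm",d.round(2),"rv",rv.round(3),"rows>=",max(np.linalg.norm(d)/4.17,np.linalg.norm(rv)/.125).round(1))
E
python3 - <<'E'
from g import *
M=target(-.15)
print(M)
go([491,218,240],M)
go([491,218,130],M)
E
```

```text
[[ 0.14943813  0.98877108  0.        ]
 [ 0.98877108 -0.14943813  0.        ]
 [ 0.          0.         -1.        ]]
pos [ 279.6 -559.   213.9] open 91.5 F [ 0.86 -0.11 -0.14] t 2.5 j [-1.2   0.49  1.35  0.    1.3  -0.1 ]
cm [ 53.67 -60.03  -2.61] rv [-0.    -0.    -0.957] rows>= 19.3
pos [ 279.6 -559.   213.9] open 91.5 F [ 0.86 -0.11 -0.14] t 2.5 j [-1.2   0.49  1.35  0.    1.3  -0.1 ]
cm [ 53.67 -60.03   8.39] rv [-0.    -0.    -0.957] rows>= 19.4
```

send_rows:
  translation:
    - [4,-4,-2.6]
    - [8,-8,-2.6]
    - [11,-12,-2.6]
    - [14,-15,-2.6]
    - [17,-18.5,-2.6]
    - [19.5,-21.5,-2.6]
    - [22,-24.5,-2.6]
    - [24.5,-27.5,-2.6]
    - [27,-30,-2.6]
    - [27,-30,-2.6]
  twist:
    - [0,0,-0.05]
    - [0,0,-0.1]
    - [0,0,-0.15]
    - [0,0,-0.2]
    - [0,0,-0.25]
    - [0,0,-0.3]
    - [0,0,-0.35]
    - [0,0,-0.4]
    - [0,0,-0.48]
    - [0,0,-0.48]
  hand: 0

```text
clock: 3.33
ee_pos: [386.8, -167.3, 240.1]
tcp_rot: [0.0, 0.889, 0.457, 0.0]
ft_force: [0.9, -0.4, 0.6]
opening: 91.2
```

```bash
python3 - <<'E'
from g import *
go([491,218,240],target(-.15))
E
```

```text
pos [ 386.8 -167.3  240.1] open 91.2 F [ 0.9  -0.44  0.6 ] t 3.33 j [-0.55  0.17  1.77  0.    1.19  0.07]
cm [ 3.739e+01 -1.396e+01  2.000e-02] rv [ 0.    -0.    -0.471] rows>= 9.6
```

send_rows:
  translation:
    - [3.7,-1.4,0]
    - [7.5,-2.8,0]
    - [11.2,-4.2,0]
    - [15,-5.6,0]
    - [18.7,-7,0]
    - [22.5,-8.4,0]
    - [26.2,-9.8,0]
    - [30,-11.2,0]
    - [33.7,-12.6,0]
    - [37.4,-14,0]
  twist:
    - [0,0,-0.05]
    - [0,0,-0.1]
    - [0,0,-0.14]
    - [0,0,-0.19]
    - [0,0,-0.24]
    - [0,0,-0.28]
    - [0,0,-0.33]
    - [0,0,-0.38]
    - [0,0,-0.43]
    - [0,0,-0.47]

```text
clock: 4.17
ee_pos: [493.0, 217.4, 240.0]
tcp_rot: [0.0, 0.759, 0.651, 0.0]
ft_force: [1.6, -1.1, -0.4]
opening: 91.2
```

```bash
python3 - <<'E'
from g import *
from h import *
from station import viewer
p=viewer.read_camera("wrist"); im=p["pixels"].copy()
for yaw in [-.15]:
  c,s=np.cos(yaw),np.sin(yaw)
  for l in [(-6,-60),(-6,60),(6,60),(6,-60)]:
    q=proj(p,[491+c*l[0]-s*l[1],218+s*l[0]+c*l[1],162])[0]; cv2.circle(im,tuple(int(v) for v in q.round()),3,(255,0,0),1); print(q)
cv2.imwrite("pics/w1.png",im[:,:,::-1])
go([491,218,132],target(-.15))
E
```

```text
[272.05677128 289.3322758 ]
[270.18978944 135.17086969]
[287.34571108 135.11797042]
[287.16900116 289.28779333]
pos [494.8 223.  240. ] open 91.2 F [-2.34  4.12 -1.37] t 4.22 j [0.31 0.35 1.52 0.   1.27 0.46]
cm [-0.58 -0.31 10.8 ] rv [ 0.001 -0.003  0.   ] rows>= 2.6
```

View pics/w1.png

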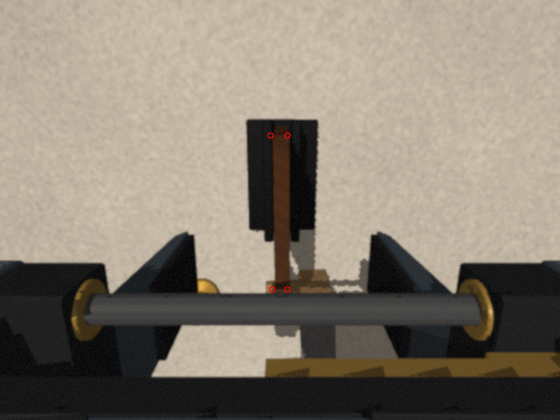

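send_rows:
  translation:
    - [-0.2,-0.1,3]
    - [-0.5,-0.2,6]
    - [-0.5,-0.2,9]
    - [-0.5,-0.2,11.8]
    - [-0.5,-0.2,11.8]
    - [-0.5,-0.2,11.8]
  twist:
    - [0,0,0]
    - [0,0,0]
    - [0,0,0]
    - [0,0,0]
    - [0,0,0]
    - [0,0,0]

```text
clock: 4.72
ee_pos: [489.6, 210.3, 121.6]
tcp_rot: [-0.001, 0.76, 0.649, -0.001]
ft_force: [1.1, 0.3, 0.4]
opening: 91.3
```

```bash
python3 - <<'E'
from g import *
from h import *
from station import viewer
go([492,218,122],target(-.15))
p=viewer.read_camera("wrist"); cv2.imwrite("pics/w2.png",p["pixels"][:,:,::-1])
E
```

```text
pos [489.6 210.3 121.6] open 91.3 F [1.14 0.3  0.45] t 4.72 j [0.29 0.48 1.68 0.   0.98 0.45]
cm [ 0.8   0.12 -0.04] rv [-0.002  0.001 -0.007] rows>= 0.2
```

View pics/w2.png

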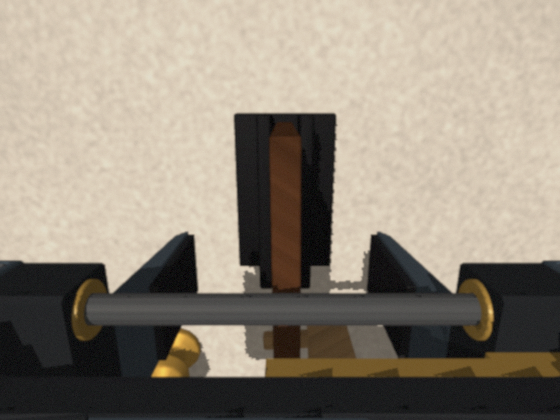

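send_rows:
  translation:
    - [0.8,0.1,0]
    - [0.8,0.1,0]
    - [0.8,0.1,0]
  twist:
    - [0,0,0]
    - [0,0,0]
    - [0,0,0]

```text
clock: 5.02
ee_pos: [493.4, 219.0, 123.3]
tcp_rot: [0.001, 0.76, 0.65, 0.001]
ft_force: [-0.3, -0.4, -0.9]
opening: 91.1
```

send_rows:
  translation:
    - [0,0,0]
    - [0,0,0]
    - [0,0,0]
    - [0,0,0]
    - [0,0,0]
    - [0,0,0]
    - [0,0,0]
    - [0,0,0]
    - [0,0,0]
    - [0,0,0]
  twist:
    - [0,0,0]
    - [0,0,0]
    - [0,0,0]
    - [0,0,0]
    - [0,0,0]
    - [0,0,0]
    - [0,0,0]
    - [0,0,0]
    - [0,0,0]
    - [0,0,0]
  hand: 1
  force: 30

```text
clock: 5.85
ee_pos: [492.4, 218.2, 121.9]
tcp_rot: [-0.0, 0.76, 0.649, -0.0]
ft_force: [0.6, 0.1, 1.1]
opening: 27.0
```

send_rows:
  translation:
    - [0,0,0]
    - [0,0,0]
    - [0,0,0]
    - [0,0,0]
    - [0,0,0]
  twist:
    - [0,0,0]
    - [0,0,0]
    - [0,0,0]
    - [0,0,0]
    - [0,0,0]

```text
clock: 6.27
ee_pos: [492.4, 218.3, 121.9]
tcp_rot: [0.0, 0.76, 0.649, 0.0]
ft_force: [-0.5, -0.0, 0.3]
opening: 11.9
```

send_rows:
  translation:
    - [0,0,-1]
    - [0,0,-3]
    - [0,0,-5.5]
    - [0,0,-8]
    - [0,0,-11]
    - [0,0,-13]
    - [0,0,-13]
  twist:
    - [0,0,0]
    - [0,0,0]
    - [0,0,0]
    - [0,0,0]
    - [0,0,0]
    - [0,0,0]
    - [0,0,0]

```text
clock: 6.85
ee_pos: [494.1, 218.8, 256.7]
tcp_rot: [0.001, 0.76, 0.649, 0.003]
ft_force: [0.3, 0.2, -2.3]
opening: 11.7
```

```bash
python3 - <<'E'
from g import *
go([520.4,12.3,245],target(-.097,np.radians(18)))
E
```

```text
pos [494.1 218.8 256.7] open 11.7 F [ 0.33  0.2  -2.27] t 6.85 j [0.31 0.33 1.5  0.   1.31 0.46]
cm [-19.99   5.82   1.15] rv [-0.308  0.007 -0.06 ] rows>= 5.0
```

send_rows:
  translation:
    - [-1.5,0.4,0]
    - [-4,1.2,0]
    - [-7,2,0]
    - [-10,3,0]
    - [-13,4,0]
    - [-16,4.8,0]
    - [-18.5,5.5,0]
    - [-20,5.8,0]
    - [-20,5.8,0.5]
    - [-20,5.8,1]
  twist:
    - [-0.02,0,0]
    - [-0.06,0,-0.01]
    - [-0.1,0,-0.02]
    - [-0.14,0,-0.03]
    - [-0.19,0,-0.04]
    - [-0.24,0.01,-0.05]
    - [-0.28,0.01,-0.06]
    - [-0.308,0.01,-0.06]
    - [-0.308,0.01,-0.06]
    - [-0.308,0.01,-0.06]

```text
clock: 7.68
ee_pos: [517.7, 11.0, 241.5]
tcp_rot: [0.113, 0.732, 0.664, 0.103]
ft_force: [-0.2, 0.2, -3.7]
opening: 12.3
```

send_rows:
  translation:
    - [0,0,0]
    - [0,0,0]
    - [0,0,0]
  twist:
    - [0,0,0]
    - [0,0,0]
    - [0,0,0]

```text
clock: 7.93
ee_pos: [518.6, 12.4, 241.8]
tcp_rot: [0.113, 0.731, 0.665, 0.103]
ft_force: [0.3, 0.1, -2.5]
opening: 11.9
```

```bash
python3 - <<'E'
from g import *
from h import *
from station import viewer
T=np.radians(18)
go([520.4,12.3,115],target(-.097,T))
go([520.4,12.3,106.5],target(-.097,T))
for n in ["top","scene"]:
    p=viewer.read_camera(n); im=p["pixels"].copy()
    s=env.state(); q=s["tcp_rot"]; M=R.from_quat([q[1],q[2],q[3],q[0]])
    for l in [(-60,-6,110),(60,-6,110),(-60,6,110),(60,6,110),(-60,-6,-40),(60,-6,-40)]:
        a=proj(p,M.apply(l)+s["ee_pos"])[0]; cv2.circle(im,tuple(int(v) for v in a.round()),2,(255,0,0),1)
    crop(im,180,130,200,150,4,f"pics/{n}3.png")
E
```

```text
pos [518.6  12.4 241.8] open 11.9 F [ 0.26  0.11 -2.5 ] t 7.93 j [-0.09  0.18  1.82 -0.    0.84  0.01]
cm [-0.   -3.66 12.14] rv [-0.007 -0.001  0.001] rows>= 3.0
pos [518.6  12.4 241.8] open 11.9 F [ 0.26  0.11 -2.5 ] t 7.93 j [-0.09  0.18  1.82 -0.    0.84  0.01]
cm [-0.   -3.92 12.95] rv [-0.007 -0.001  0.001] rows>= 3.2
```

View pics/scene3.png

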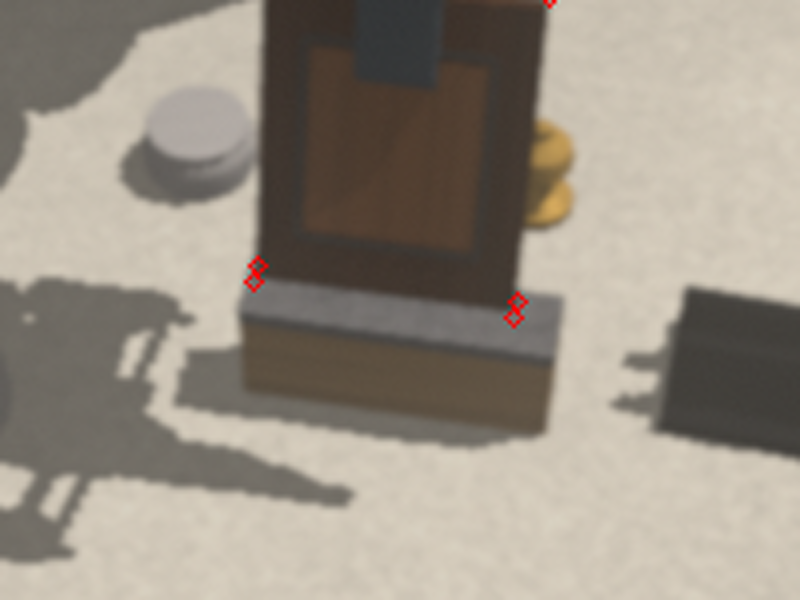

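View pics/top3.png

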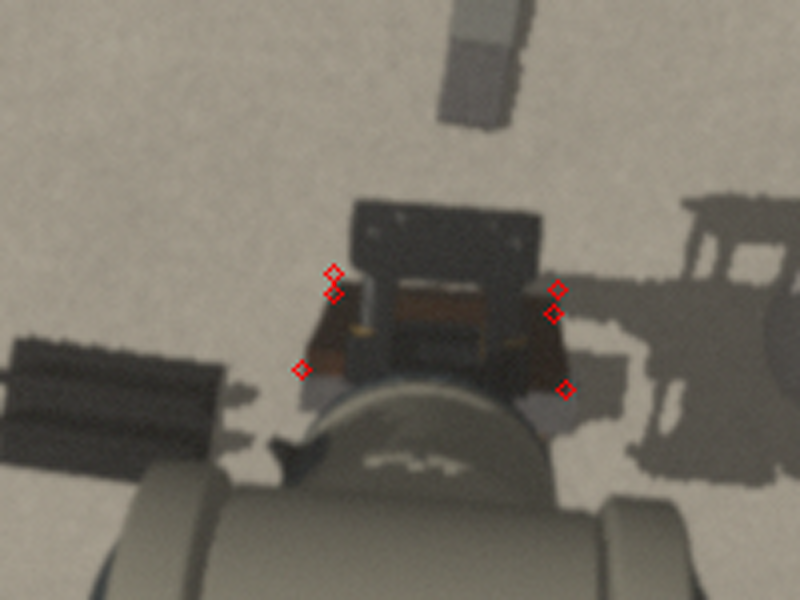

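send_rows:
  translation:
    - [0,-0.2,1.5]
    - [0,-0.7,4]
    - [0,-1.6,7]
    - [0,-2.5,10]
    - [0,-3.0,11.5]
    - [0,-3.3,12.2]
    - [0,-3.3,12.2]
    - [0,-3.3,12.2]
  twist:
    - [0,0,0]
    - [0,0,0]
    - [0,0,0]
    - [0,0,0]
    - [0,0,0]
    - [-0.01,0,0]
    - [-0.01,0,0]
    - [-0.01,0,0]

```text
clock: 8.7
ee_pos: [524.0, 11.5, 115.6]
tcp_rot: [0.117, 0.731, 0.664, 0.106]
ft_force: [1.0, -0.9, -2.7]
opening: 11.8
```

```bash
python3 - <<'E'
from g import *
from h import *
from station import viewer
T=np.radians(18)
go([523.4,12.3,106.5],target(-.097,T))
for n in ["scene"]:
    p=viewer.read_camera(n); im=p["pixels"].copy()
    crop(im,200,150,160,120,5,f"pics/{n}4.png")
E
```

```text
pos [524.   11.5 115.6] open 11.8 F [ 0.99 -0.94 -2.67] t 8.7 j [-0.09  0.39  1.98 -0.    0.45  0.01]
cm [ 0.08 -0.35  0.84] rv [ 0.003 -0.001  0.001] rows>= 0.2
```

View pics/scene4.png

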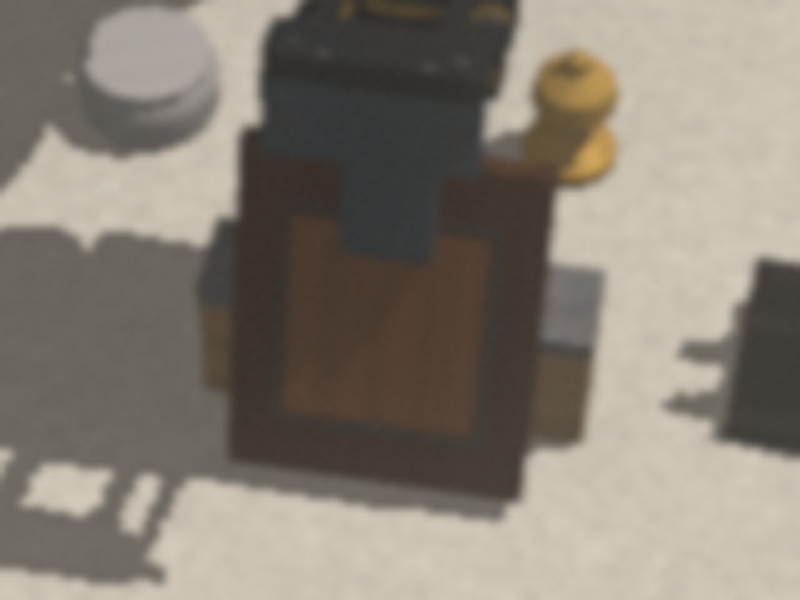

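send_rows:
  translation:
    - [0.05,-0.1,0.3]
    - [0.05,-0.2,0.5]
    - [0.05,-0.28,0.7]
    - [0.05,-0.3,0.8]
    - [0.05,-0.3,0.8]
    - [0.05,-0.3,0.8]
  twist:
    - [0,0,0]
    - [0,0,0]
    - [0,0,0]
    - [0,0,0]
    - [0,0,0]
    - [0,0,0]

```text
clock: 9.25
ee_pos: [523.7, 11.7, 107.2]
tcp_rot: [0.117, 0.731, 0.664, 0.107]
ft_force: [0.2, 0.3, -3.5]
opening: 12.1
```

```bash
python3 - <<'E'
from g import *
go([523.4,12.3,106.5],target(-.097,np.radians(18)))
E
```

```text
pos [523.7  11.7 107.2] open 12.1 F [ 0.19  0.32 -3.49] t 9.25 j [-0.09  0.41  1.99 -0.    0.43  0.01]
cm [ 0.06 -0.06  0.05] rv [ 0.004 -0.001  0.   ] rows>= 0.0
```

No contact yet; ease down a little further.

send_rows:
  translation:
    - [0,-0.04,0.1]
    - [0,-0.06,0.2]
    - [0,-0.06,0.2]
    - [0,-0.06,0.2]
  twist:
    - [0,0,0]
    - [0,0,0]
    - [0,0,0]
    - [0,0,0]

```text
clock: 9.58
ee_pos: [523.9, 11.7, 105.8]
tcp_rot: [0.118, 0.731, 0.664, 0.107]
ft_force: [-7.7, 0.1, 18.8]
opening: 11.8
```

send_rows:
  translation:
    - [0,0.02,-0.06]
    - [0,0.02,-0.06]
    - [0,0.02,-0.06]
  twist:
    - [0,0,0]
    - [0,0,0]
    - [0,0,0]

```text
clock: 9.83
ee_pos: [523.9, 11.7, 105.9]
tcp_rot: [0.117, 0.731, 0.664, 0.107]
ft_force: [-3.5, 0.2, 8.2]
opening: 12.0
```

```bash
python3 - <<'E'
from g import *
go([523.4,12.3,106.5],target(-.097,np.radians(18)))
E
```

```text
pos [523.9  11.7 105.9] open 12.0 F [-3.53  0.19  8.15] t 9.83 j [-0.09  0.41  1.99 -0.    0.42  0.01]
cm [ 0.05 -0.04 -0.07] rv [ 0.005 -0.001  0.   ] rows>= 0.0
```

send_rows:
  translation:
    - [0,0,0]
    - [0,0,0]
    - [0,0,0]
    - [0,0,0]
    - [0,0,0]
    - [0,0,0]
    - [0,0,0]
    - [0,0,0]
    - [0,0,0]
    - [0,0,0]
  twist:
    - [0,0,0]
    - [0,0,0]
    - [0,0,0]
    - [0,0,0]
    - [0,0,0]
    - [0,0,0]
    - [0,0,0]
    - [0,0,0]
    - [0,0,0]
    - [0,0,0]
  hand: 0

```text
clock: 10.67
ee_pos: [523.7, 11.7, 105.7]
tcp_rot: [0.117, 0.731, 0.664, 0.107]
ft_force: [0.5, 0.5, 0.8]
opening: 75.9
```

```bash
python3 - <<'E'
from g import *
from h import *
from station import viewer
print(env.state()["opening"])
p=viewer.read_camera("scene"); crop(p["pixels"],200,150,160,120,5,"pics/s5.png")
p=viewer.read_camera("wrist"); cv2.imwrite("pics/w5.png",p["pixels"][:,:,::-1])
E
```

```text
75.85975212360816
```

View pics/s5.png

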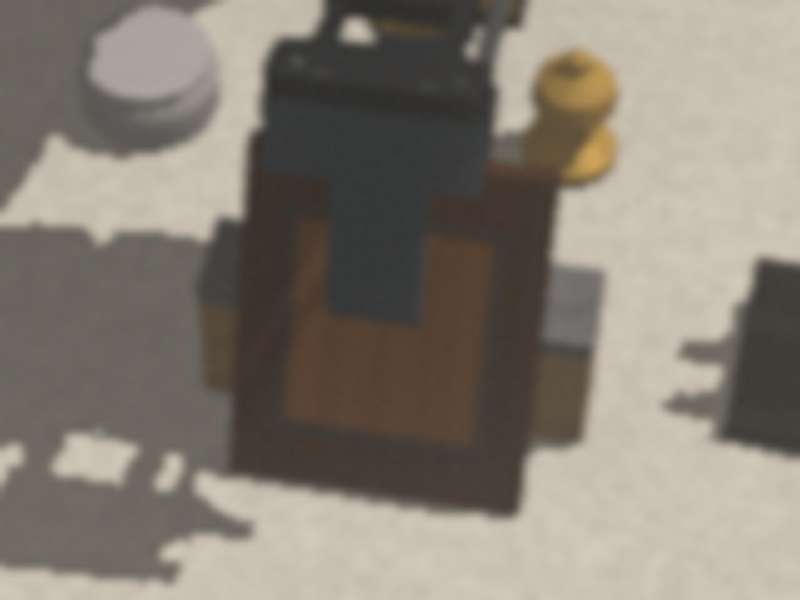

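View pics/w5.png

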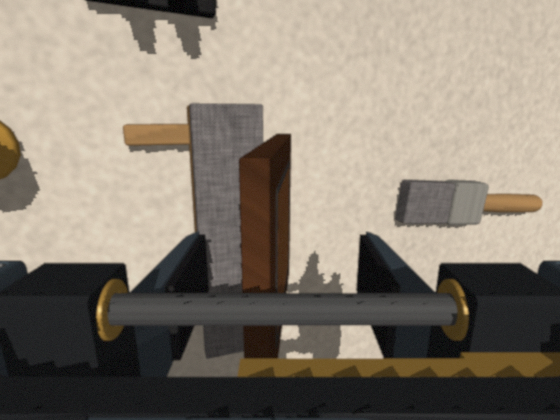

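send_rows:
  translation:
    - [0,0,0]
    - [0,0,-0.5]
    - [0,0,-1.5]
    - [0,0,-3]
    - [0,0,-5]
    - [0,0,-8]
    - [0,0,-11]
    - [0,0,-14]
    - [0,0,-14]
    - [0,0,-14]
  twist:
    - [0,0,0]
    - [0,0,0]
    - [0,0,0]
    - [0,0,0]
    - [0,0,0]
    - [0,0,0]
    - [0,0,0]
    - [0,0,0]
    - [0,0,0]
    - [0,0,0]

```text
clock: 11.6
ee_pos: [480.5, 15.8, 240.5]
tcp_rot: [0.118, 0.731, 0.664, 0.108]
ft_force: [-0.7, -0.5, -0.5]
opening: 91.2
```

```bash
python3 - <<'E'
from g import *
from h import *
from station import viewer
p=viewer.read_camera("scene"); crop(p["pixels"],200,150,160,120,5,"pics/s6.png")
from scipy.optimize import least_squares
M=target(1.864-np.pi,0)
go([531,-238,260],M)
E
```

```text
pos [480.1  15.9 239.2] open 91.4 F [-0.37  0.2  -0.62] t 11.65 j [-0.09  0.12  1.9  -0.    0.8   0.01]
cm [-24.78   7.79   0.37] rv [ 0.281 -0.189  1.171] rows>= 9.7
```

View pics/s6.png

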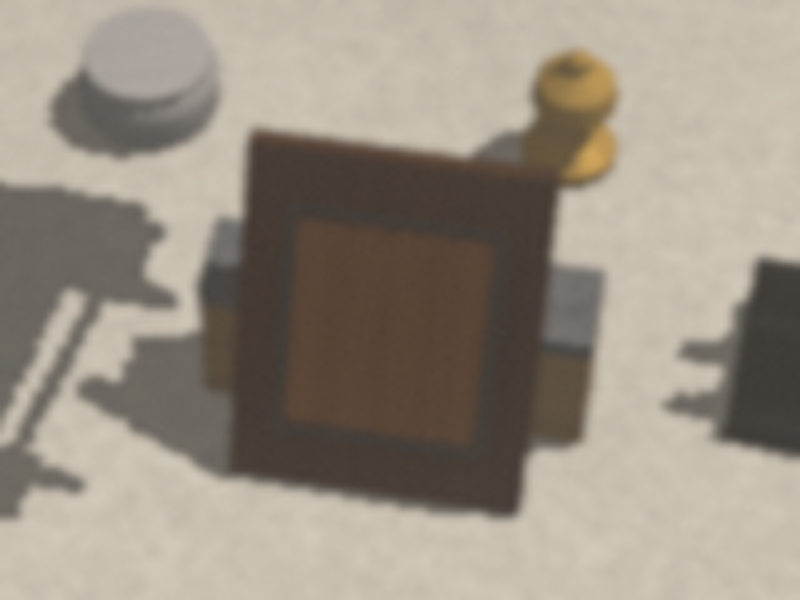

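```bash
python3 - <<'E'
from h import *
import pickle
from scipy.optimize import least_squares
D=pickle.load(open("d0.pkl","rb"));p=D["scene"]
px=[(232,472,6,-60,0),(518,515,6,60,0),(250,142,6,-60,150),(555,180,6,60,150)]
def res(v):
    o=[]
    for u,w,x,y,z in px:
        t=v[3]; c,s=np.cos(v[2]),np.sin(v[2])
        # tilt about y by -t; back bottom corner at z=0
        X=(x+6)*np.cos(t)-z*np.sin(t); Z=(x+6)*np.sin(t)+z*np.cos(t)
        q=proj(p,[v[0]+c*X-s*y,v[1]+s*X+c*y,Z])[0]
        o+=list(q-[200+(u+.5)/5-.5,150+(w+.5)/5-.5])
    return np.array(o)
r=least_squares(res,[550,10,-.1,.3],x_scale=[10,10,.1,.1]);print(r.x,np.degrees(r.x[2:]),r.fun.round(1))
E
```

```text
[ 5.50520475e+02  9.50556339e+00 -9.72034446e-02  3.83050696e-01] [-5.56934713 21.94718824] [-0.7  0.1  0.6 -0.  -1.  -0.5  1.1  0.3]
```

send_rows:
  translation:
    - [-2.5,0.8,0]
    - [-5,1.6,0]
    - [-7.5,2.4,0]
    - [-10,3.1,0]
    - [-12.5,3.9,0.2]
    - [-15,4.7,0.2]
    - [-17.5,5.5,0.3]
    - [-20,6.3,0.3]
    - [-22.5,7,0.4]
    - [-24.8,7.8,0.4]
  twist:
    - [0.028,-0.019,0.117]
    - [0.056,-0.038,0.234]
    - [0.084,-0.057,0.351]
    - [0.112,-0.076,0.468]
    - [0.14,-0.095,0.585]
    - [0.169,-0.113,0.703]
    - [0.197,-0.132,0.82]
    - [0.225,-0.151,0.937]
    - [0.253,-0.17,1.054]
    - [0.281,-0.189,1.171]

```text
clock: 12.48
ee_pos: [530.9, -239.5, 257.3]
tcp_rot: [-0.002, 0.99, 0.143, -0.002]
ft_force: [1.1, 0.8, -0.3]
opening: 91.2
```

```bash
python3 - <<'E'
from g import *
go([531,-238,260],target(1.864-np.pi,0))
E
```

```text
pos [ 530.9 -239.5  257.3] open 91.2 F [ 1.11  0.82 -0.33] t 12.48 j [-0.53  0.4   1.39 -0.    1.36  0.76]
cm [ 0.05 -0.14 -0.27] rv [-0.004  0.004 -0.006] rows>= 0.1
```

Panel leans at about 22°, parallel to the rest. Now check the lamp alignment from the wrist camera.

send_rows:
  translation:
    - [0,0,0]
    - [0,0,0]
    - [0,0,0]
  twist:
    - [0,0,0]
    - [0,0,0]
    - [0,0,0]

```text
clock: 12.73
ee_pos: [530.7, -237.8, 257.6]
tcp_rot: [-0.001, 0.989, 0.146, -0.001]
ft_force: [-0.5, 0.8, -0.0]
opening: 91.0
```

```bash
python3 - <<'E'
from g import *
from h import *
from station import viewer,finder
p=viewer.read_camera("wrist"); im=p["pixels"].copy()
c,s=np.cos(.293),np.sin(.293)
for l in [(-15,-17,172),(-15,17,172),(15,17,172),(15,-17,172)]:
    q=proj(p,[531.3+c*l[0]-s*l[1],-237.5+s*l[0]+c*l[1],l[2]])[0]; cv2.circle(im,tuple(int(v) for v in q.round()),3,(255,0,0),1)
cv2.imwrite("pics/w7.png",im[:,:,::-1])
print([(a["point"],a["conf"]) for a in finder.spot_point(p,"lamp_grip")],[(a["point"],a["conf"]) for a in finder.spot_point(p,"lamp_button_face")])
go([531,-238,131],target(1.864-np.pi,0))
E
```

```text
[([0.5068, 0.481], 0.65), ([0.4587, 0.485], 0.56)] [([0.4611, 0.4919], 0.57)]
pos [ 530.9 -237.3  258.7] open 91.4 F [-0.7  -0.59  0.28] t 12.88 j [-0.52  0.39  1.39 -0.    1.36  0.75]
cm [1.000e-02 9.000e-02 1.277e+01] rv [-0.001  0.002  0.001] rows>= 3.1
```

View pics/w7.png

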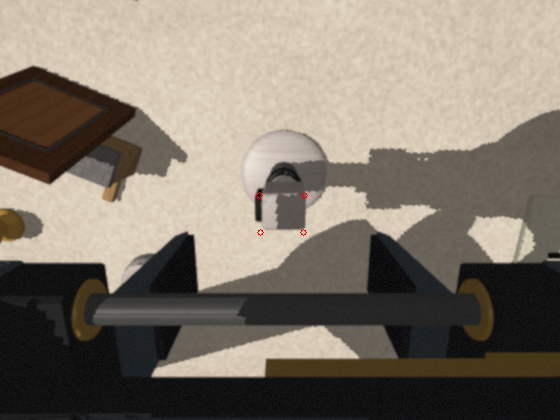

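send_rows:
  translation:
    - [0.1,0.05,2]
    - [0.2,0.05,5]
    - [0.2,0.05,8]
    - [0.2,0.05,10.5]
    - [0.2,0.05,12]
    - [0.2,0.05,12.7]
    - [0.2,0.05,12.7]
    - [0.2,0.05,12.7]
  twist:
    - [0,0,0]
    - [0,0,0]
    - [0,0,0]
    - [0,0,0]
    - [0,0,0]
    - [0,0,0]
    - [0,0,0]
    - [0,0,0]

```text
clock: 13.55
ee_pos: [533.4, -237.9, 132.8]
tcp_rot: [-0.0, 0.989, 0.146, -0.0]
ft_force: [1.0, -0.6, 0.1]
opening: 91.3
```

```bash
python3 - <<'E'
from g import *
from h import *
from station import viewer,finder
p=viewer.read_camera("wrist"); cv2.imwrite("pics/w8.png",p["pixels"][:,:,::-1])
go([531,-238,131],target(1.864-np.pi,0))
E
```

```text
pos [ 533.7 -238.2  133.2] open 91.1 F [ 0.13 -0.2  -0.65] t 13.6 j [-0.52  0.53  1.54 -0.    1.07  0.76]
cm [-0.26 -0.1   0.22] rv [ 0. -0.  0.] rows>= 0.1
```

View pics/w8.png

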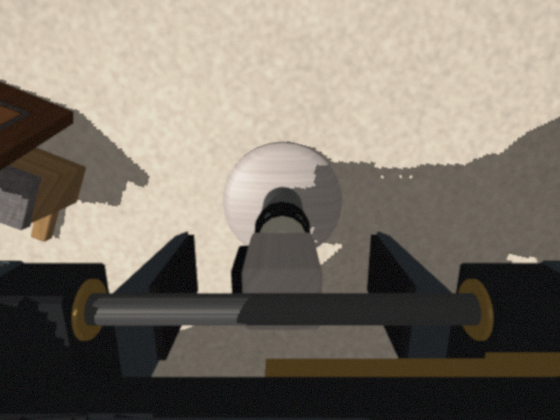

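send_rows:
  translation:
    - [0,0,0.3]
    - [0,0,0.3]
    - [0,0,0.3]
    - [0,0,0.3]
    - [0,0,0.3]
    - [0,0,0.3]
    - [0,0,0.3]
    - [0,0,0.3]
    - [0,0,0.3]
    - [0,0,0.3]
  twist:
    - [0,0,0]
    - [0,0,0]
    - [0,0,0]
    - [0,0,0]
    - [0,0,0]
    - [0,0,0]
    - [0,0,0]
    - [0,0,0]
    - [0,0,0]
    - [0,0,0]
  hand: 1
  force: 45

```text
clock: 14.43
ee_pos: [533.1, -238.0, 129.1]
tcp_rot: [-0.0, 0.989, 0.146, -0.001]
ft_force: [-0.9, 3.0, 3.0]
opening: 34.1
```

send_rows:
  translation:
    - [0,0,0]
    - [0,0,0]
    - [0,0,0]
    - [0,0,0]
    - [0,0,0]
  twist:
    - [0,0,0]
    - [0,0,0]
    - [0,0,0]
    - [0,0,0]
    - [0,0,0]

```text
clock: 14.85
ee_pos: [533.1, -238.0, 129.1]
tcp_rot: [-0.0, 0.989, 0.146, -0.001]
ft_force: [-1.4, 3.5, 3.4]
opening: 34.0
```

send_rows:
  translation:
    - [0,0,-0.3]
    - [0,0,-0.7]
    - [0,0,-1.1]
    - [0,0,-1.5]
    - [0,0,-2.0]
    - [0,0,-2.5]
    - [0,0,-3.0]
    - [0,0,-3.5]
    - [0,0,-4.0]
    - [0,0,-4.0]
  twist:
    - [0,0,0]
    - [0,0,0]
    - [0,0,0]
    - [0,0,0]
    - [0,0,0]
    - [0,0,0]
    - [0,0,0]
    - [0,0,0]
    - [0,0,0]
    - [0,0,0]

```text
clock: 15.68
ee_pos: [533.1, -238.0, 170.1]
tcp_rot: [-0.0, 0.989, 0.146, -0.001]
ft_force: [-1.7, 4.4, -3.3]
opening: 33.9
```

send_rows:
  translation:
    - [0,0,-0.4]
    - [0,0,-0.8]
    - [0,0,-1.2]
    - [0,0,-1.6]
    - [0,0,-2.0]
    - [0,0,-2.3]
    - [0,0,-2.6]
    - [0,0,-2.9]
    - [0,0,-3.2]
    - [0,0,-3.2]
  twist:
    - [0,0,0]
    - [0,0,0]
    - [0,0,0]
    - [0,0,0]
    - [0,0,0]
    - [0,0,0]
    - [0,0,0]
    - [0,0,0]
    - [0,0,0]
    - [0,0,0]

```text
clock: 16.52
ee_pos: [533.1, -238.1, 201.5]
tcp_rot: [-0.0, 0.989, 0.146, -0.001]
ft_force: [-1.5, 4.5, -7.9]
opening: 33.7
```

send_rows:
  translation:
    - [0,0,-0.4]
    - [0,0,-0.8]
    - [0,0,-1.2]
    - [0,0,-1.6]
    - [0,0,-2.0]
    - [0,0,-2.4]
    - [0,0,-2.8]
    - [0,0,-3.2]
    - [0,0,-3.6]
    - [0,0,-3.6]
  twist:
    - [0,0,0]
    - [0,0,0]
    - [0,0,0]
    - [0,0,0]
    - [0,0,0]
    - [0,0,0]
    - [0,0,0]
    - [0,0,0]
    - [0,0,0]
    - [0,0,0]

```text
clock: 17.35
ee_pos: [533.2, -238.1, 237.9]
tcp_rot: [-0.0, 0.989, 0.146, -0.001]
ft_force: [-3.0, 4.7, -10.3]
opening: 34.1
```

send_rows:
  translation:
    - [0,0,-0.3]
    - [0,0,-0.6]
    - [0,0,-0.8]
    - [0,0,-1.0]
    - [0,0,-1.1]
    - [0,0,-1.1]
    - [0,0,-1.1]
  twist:
    - [0,0,0]
    - [0,0,0]
    - [0,0,0]
    - [0,0,0]
    - [0,0,0]
    - [0,0,0]
    - [0,0,0]

```text
clock: 17.93
ee_pos: [533.2, -238.1, 248.3]
tcp_rot: [-0.0, 0.989, 0.146, -0.001]
ft_force: [-2.0, 4.3, -10.0]
opening: 33.7
```

```bash
python3 - <<'E'
from g import *
from h import *
from station import viewer,finder
p=viewer.read_camera("scene"); crop(p["pixels"],80,60,280,200,2.8,"pics/s9.png")
go([533,-238,249],target(1.864-np.pi,0))
E
```

```text
pos [ 533.2 -238.1  248.3] open 33.8 F [-3.21  3.58 -9.5 ] t 17.98 j [-0.52  0.4   1.4  -0.    1.34  0.76]
cm [-0.02 -0.02 -0.07] rv [-0.001  0.001 -0.   ] rows>= 0.0
```

View pics/s9.png

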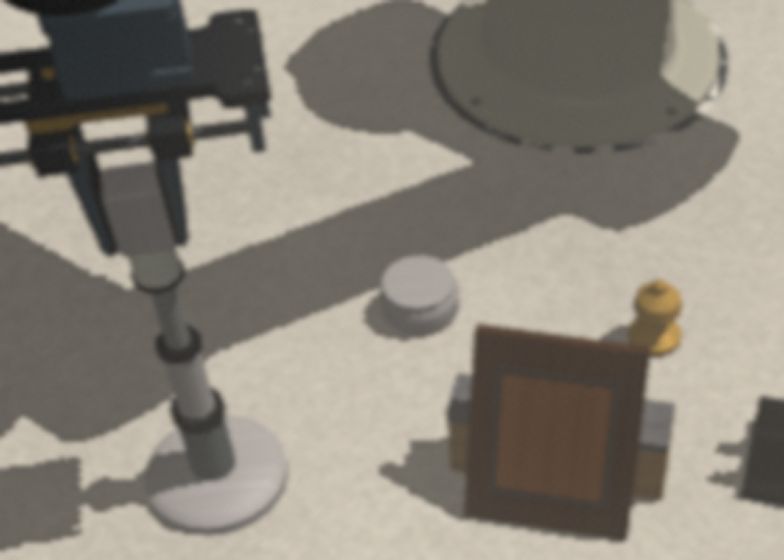

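send_rows:
  translation:
    - [0,0,-0.1]
    - [0,0,-0.1]
    - [0,0,-0.1]
  twist:
    - [0,0,0]
    - [0,0,0]
    - [0,0,0]

```text
clock: 18.23
ee_pos: [533.2, -238.1, 249.3]
tcp_rot: [-0.0, 0.989, 0.146, -0.001]
ft_force: [-2.5, 4.7, -9.9]
opening: 33.7
```

send_rows:
  translation:
    - [0,0,-0.1]
    - [0,0,-0.1]
    - [0,0,-0.1]
  twist:
    - [0,0,0]
    - [0,0,0]
    - [0,0,0]

```text
clock: 18.48
ee_pos: [533.1, -238.1, 249.5]
tcp_rot: [-0.001, 0.989, 0.146, -0.001]
ft_force: [1.3, 2.6, -23.7]
opening: 34.0
```

send_rows:
  translation:
    - [0,0,0.1]
    - [0,0,0.1]
    - [0,0,0.1]
    - [0,0,0.1]
    - [0,0,0.1]
    - [0,0,0.1]
  twist:
    - [0,0,0]
    - [0,0,0]
    - [0,0,0]
    - [0,0,0]
    - [0,0,0]
    - [0,0,0]

```text
clock: 18.98
ee_pos: [533.2, -238.1, 249.3]
tcp_rot: [-0.0, 0.989, 0.146, -0.001]
ft_force: [-3.0, 5.4, -12.4]
opening: 34.0
```

```bash
python3 - <<'E'
from g import *
from h import *
from station import viewer,finder
p=viewer.read_camera("scene"); crop(p["pixels"],80,60,280,200,2.8,"pics/s10.png")
p=viewer.read_camera("wrist"); cv2.imwrite("pics/w10.png",p["pixels"][:,:,::-1])
go([533,-238,249],target(1.864-np.pi,0))
E
```

```text
pos [ 533.2 -238.1  249.3] open 33.6 F [ -2.94   4.31 -13.17] t 19.08 j [-0.52  0.4   1.4  -0.    1.34  0.76]
cm [-0.01 -0.01  0.03] rv [-0.001  0.001 -0.   ] rows>= 0.0
```

View pics/s10.png

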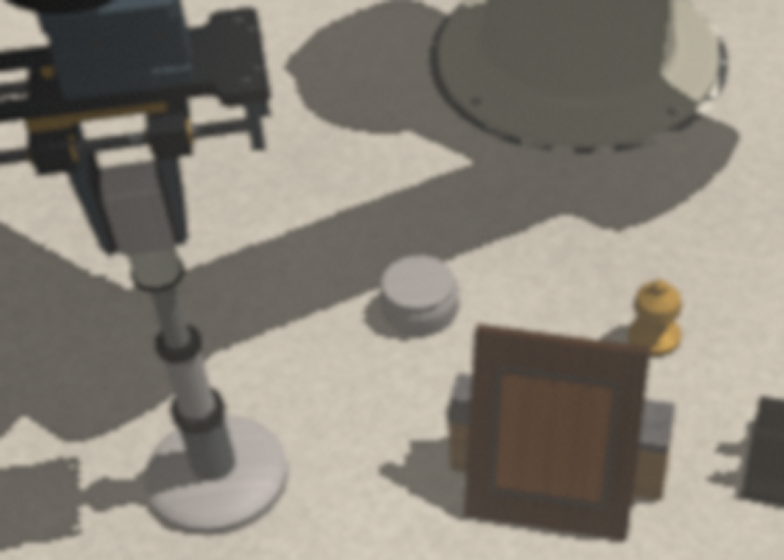

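The picture shows both sections drawn out (rings at about (180,340) and (197,408)), with the grip held near (140,205). The panel is still leaning on the rest. Handing in.

```bash
python3 - <<'E'
from station import env
print(env.hand_in())
E
```

```text
the job is handed in; nothing more can be done
None
```

The job is handed in, at about 19 s of the 51 s allowed; `hand_in` gives no verdict, so I only have my own checks.

- **Panel:** I took it out of the rack, stood it on the table in front of the rest and let it go. Fitting its corners in the scene image gave a slant of about 22° from upright. Its yaw was -5.6°, against -5.5° for the rest, so it sits squarely. It still looked the same in the last picture.
- **Lantern:** I gripped it from above with the button squeezed in (opening about 34 mm, against 35 mm stated for a pressed button) and pulled it up past the first stop to the second. The gripper rose about 120 mm. At the top the pull rose steeply from about 10 N to 24 N, which marks the second stop. I then backed off 1 mm in command, and it now holds there at about 12–13 N of pull with the grip set to 45 N.
- **Other objects:** The finial and tin looked unmoved in the last scene picture. The brush lay outside that picture; I last saw it in a wrist picture before moving to the lantern, and the arm did not go near it after that.

None of these checks failed or disagreed with each other.

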